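# Pick the lime off the board with serving tongs and hold it up

### The job

Serve the lime with the tongs, not with the fingers: pick up the serving tongs (the flat black plates on their arms are there to grip), lower the open mouth round the lime (the smaller fruit) until you feel the tips gently touch down on the wooden board, then squeeze the tongs shut on it and lift it a good 10 cm clear of the board. Finish while still holding the lime up in the squeezed tongs, the tongs roughly level and nothing else carrying it, and leave the lemon, the glass, the jigger and the cork where they are.

Things in the scene. Friction and masses are not known exactly. Their poses are not given: they have to be found in the camera images.
- tongs_grip (a point): On the centre line of the steel serving tongs, half-way between the two flat upright black grip plates, 26 mm above the tongs' underside. x along the centre line to the mouth, y across (the way the arms close), z up. Plates: 56 mm long (x), 32 mm high, 4 mm thick, lower edge 10 mm above the underside; 53 mm over their outer faces when open, about 32 mm when shut on the lime.
- tongs_mouth (a point): Middle of the tongs' mouth between the tips, 115 mm ahead (x) of tongs_grip, 21 mm above the underside; same axes. The tips are upright cups 42 mm high, 55 mm long (x), reaching down to the underside. The open mouth is about 80 mm wide at its narrowest and narrows by about 2 mm for each mm the plates are squeezed together.
- tongs_arm_l (a joint): Closing angle (rad) of the left arm; the right arm follows it. 0 open, about 0.10 shut on the lime, 0.2 at most. The spring pushes out on each plate with about 8 N when open, 12 to 13 N on the lime: grip with clearly more (30 to 60 N) to pinch the lime. Squeezing the plates 6 mm together is enough to carry the open tongs.
- lime_center (a point): Centre of the lime, the smaller and rounder of the two fruits on the board, 60 x 48 x 48 mm, 0.04 to 0.09 kg, lying on the board. x is its long axis, lying roughly along world y.
- board_top (a point): Centre of the upper face of the oak board, which does not move: 200 (x) x 300 (y) x 16 mm, upper face 16 mm above the worktop, z up.
- lemon_center (a point): Centre of the lemon, 71 x 53 x 51 mm, lying near the far right corner of the board. To be left alone.
- tongs: The tongs, lying on the worktop left of the board: 286 mm long, 42 mm high, 0.09 kg, balanced near tongs_grip, two sprung arms on an upright pivot, closing in the level plane. Origin on the underside, 26 mm below tongs_grip; same axes.
- board: The board, origin at the centre of its underside.
- lime: The lime, origin 24 mm below its centre while it lies on the board.
- lemon: The lemon, origin at its underside.
- glass: Rocks glass, 92 mm wide, 97 mm high, standing behind the board; origin under its centre. To be left alone.
- jigger: Hourglass measuring cup, 43 mm wide, 84 mm high, standing at the left behind the tongs; origin under its centre. To be left alone.
- cork: Wine cork lying at the left behind the tongs, 43 mm long, 23 mm thick; origin under its centre. To be left alone.
There are look-alikes about, which are no part of the job. Several things have the shape of the lime; the one meant has the colours described above.

How it is judged:
By the outcome, as a careful person would: the job done as asked, in the order asked, and still so for the second after the job is handed in, while the arm keeps its last pose, push and grip.
It also fails if it takes over 38 s, if anything falls off the work surface, if the arm or the gripper's body presses on something with over 40 N, if the wrist force passes 120 N, or if a joint passes its speed limit or range.

### The arm

A 6-joint arm with a two-finger parallel gripper is mounted at the origin on a cart in front of the work surface, level with it; the furniture and walls round the work are solid. World frame = base frame: x ahead of the robot, y to its left, z up, the work surface at z = 0. Lengths are in m, angles in rad, forces in N, time in s.
With the tool pointing down it reaches from about 0.3 to 0.875 m from the base axis. Payload 6.4 kg.
Tool frame: the origin (TCP) lies between the finger pads; the fingertips stand 8 mm ahead of it and the grasp point (between the pads) lies 11 mm behind it (ctrl.finger_overhang is the distance from the TCP to the fingertips, in m); z points along the fingers, y is the line along which they close (so a half turn about z gives the same grasp; the last joint's range is limited). The gripper opens to 85 mm and grips with 20 to 120 N. Pads are 22 mm wide; open, the fingers measure 114 mm over their backs; the gripper's body (76 mm by 85 mm) begins 54 mm behind the grasp point. The pads swing forward as they close: fully open they stand 13 mm farther back than shut.
Start: joints at [1.123, 0.181, 1.607, -0, 1.354, -0.206], TCP at [0.138, 0.558, 0.239] pointing down, gripper open.
Joint ranges: [-2.99, 2.99], [-0.89, 2.07], [0.3, 2.58], [-1.14, 4.28], [0, 2.63], [-3.12, 3.12]. Speed limits (rad/s): [2.57, 2.57, 3.01, 3.14, 3.14, 3.14].

### API

Orientations are given as a unit quaternion [w, x, y, z].
In Python, from bench import ctrl, camera gives the robot as it stands.
- The arm moves only by the shell command python3 -m pendant 'ROWS' [OPENING]. ROWS is JSON, a list of rows, each a list of 6 numbers: the shift along the world's x, y, z normalised to -1 to 1, where 1 is 200 mm, then the turn, a rotation vector about the world's x, y, z normalised to -1 to 1, where 1 is pi/2 rad. In form: [[dx, dy, dz, rx, ry, rz], ...]. A call has exactly 10 rows; each row shifts and turns the commanded pose from where the row before left it; what a row does not reach is not made up. A row lasts 1/8 s, in which the tool goes at most 62.5 mm and 10.7 degrees, less where a joint would pass 70% of its speed; a pose out of reach is approached as far as the arm can. A call with a number of a shift or a turn outside -1 to 1 is refused whole. A call with a gripper value outside its range is refused whole. OPENING is the opening, from -1 (shut) to 1 (fully open), set as the call begins (- or left out, the last holds). The fingers move at their own pace and stop on an object; the grip force is fixed at half the most. Time passes only in rows, so rows that do not move let the fingers close, or fill a call up. It gives the time, the measured TCP pose, the force, the opening and the grip force at its end, in the units of the state.
- ctrl.get_obs(): the state, without advancing time (a new reading comes with each control period).
- camera(name): name is "side" or "top" or "wrist"; returns a dict with "color" (480x640x3 uint8, blue, green, red), "fx", "fy", "cx", "cy" (pixels), "distortion" ([k1, k2, p1, p2, k3] as OpenCV has them; the pictures are not rectified), "xyz" and "rotation" of the camera in the world; the wrist camera has in their place "hand_eye" (4x4, takes a point from camera to tool coordinates, whose origin is the TCP and whose axes are the flange's). Camera axes: x right, y down, z forward; pixel columns grow to the right and rows downward; lengths in m; the calibration is good to about 2 mm. A picture is of the moment at which its call begins: read the wrist's pose just before it. There is no depth.
- ctrl.hand_in(): hands the job in; it is judged then, once.
The state is a dict: "time_s": time; "q": joint angles; "dq": joint speeds; "joint_efforts": joint torques, N m; "eef_pos": TCP position; "eef_rot": TCP orientation; "wrist_force": force on the tool from outside, world axes, zero at the start; "torque": the same for the moment, N m; "opening": opening from 0.0 (shut) to 1.0 (fully open); "grasp_force": force on a finger pad.
Only numpy, scipy, OpenCV 4.12 (cv2) and the standard library are available. Lean on these libraries where they do the work, as an engineer would, in place of code of your own. Each camera call takes 0.05 s, during which the arm holds its last target. There are 200 camera calls.

## Working session

There is one attempt and no reset: what is moved stays moved. The work goes in short steps, Python scripts to look and compute and a shell command to move; the robot and the scene stay as the last step left them, time stands still between calls to the robot, and variables do not carry over. Pictures are saved under pics/ and viewed, at most 10 in all, crops included, and the job is handed in when it is done.

```bash
mkdir -p pics
cat > h.py <<'E'
import numpy as np,cv2,json
from bench import ctrl,camera
from scipy.spatial.transform import Rotation as R
def snap(n,f):
    o=ctrl.get_obs(); c=camera(n); cv2.imwrite(f,c["color"])
    K=np.array([[c["fx"],0,c["cx"]],[0,c["fy"],c["cy"]],[0,0,1.]])
    if "hand_eye" in c:
        q=o["eef_rot"]; T=np.eye(4); T[:3,:3]=R.from_quat([q[1],q[2],q[3],q[0]]).as_matrix(); T[:3,3]=o["eef_pos"]
        T=T@np.array(c["hand_eye"]); p,r=T[:3,3],T[:3,:3]
    else:
        p=np.array(c["xyz"]); r=np.array(c["rotation"])
        if r.shape!=(3,3): r=R.from_quat([r[1],r[2],r[3],r[0]]).as_matrix()
    np.savez(f+".npz",K=K,D=np.array(c["distortion"]),p=p,r=r)
def pt(f,u,v,z):
    d=np.load(f+".npz"); n=cv2.undistortPoints(np.array([[[u,v]]],float),d["K"],d["D"])[0,0]
    w=d["r"]@np.array([n[0],n[1],1]); return d["p"]+w*(z-d["p"][2])/w[2]
def px(f,P):
    d=np.load(f+".npz"); rt=d["r"].T
    return cv2.projectPoints(np.array(P,float).reshape(-1,3),cv2.Rodrigues(rt)[0],-rt@d["p"],d["K"],d["D"])[0][:,0]
E
python3 -c "
from h import *
snap('top','pics/top.png');snap('side','pics/side.png')
o=ctrl.get_obs();print(o['eef_pos'],o['eef_rot'],o['opening'],ctrl.finger_overhang)
for f in('top','side'): d=np.load(f'pics/{f}.png.npz');print(d['p'],d['r'].round(2).tolist())"
```

```text
[0.13745417 0.55782581 0.23848083] [-2.45912709e-04  1.20605768e-01  9.92700168e-01 -7.51446514e-04] 1.0014707381502914 0.008
[0.42555157 0.16099255 1.24708695] [[-0.0, -1.0, 0.05], [-1.0, 0.0, 0.02], [-0.02, -0.05, -1.0]]
[0.06156989 0.99464297 0.46476604] [[-0.88, -0.2, 0.44], [-0.48, 0.34, -0.81], [0.01, -0.92, -0.39]]
```

View pics/top.png

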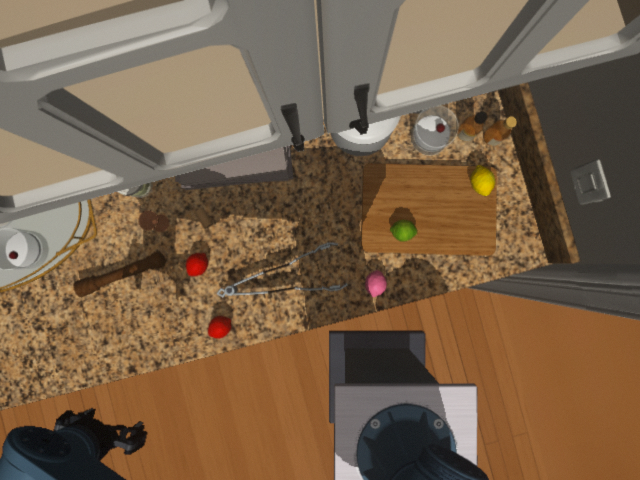

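View pics/side.png

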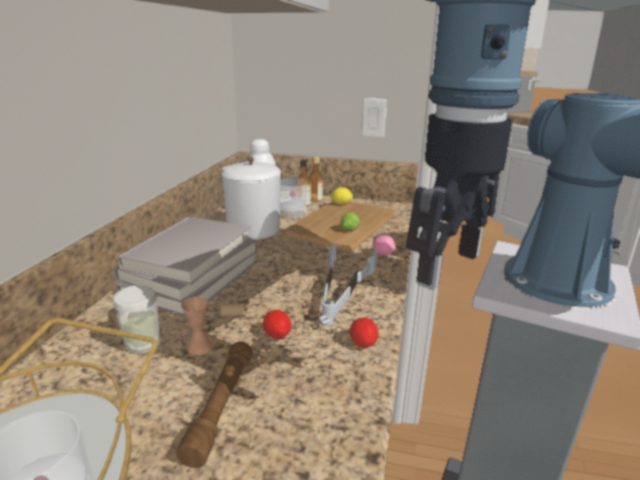

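The top view shows:
- Tongs with the pivot at about (225,292) and tips at about (333,245) and (343,287).
- Things that could be taken for the lime: green on the board (404,231), red (196,264), red (219,327), pink (376,285) and yellow lemon (483,181). I choose the green one on the board.

Next is a close crop to check that choice.

```bash
python3 -c "
from h import *
f='pics/top.png';im=cv2.imread(f)
cv2.imwrite('pics/c1.png',cv2.resize(im[200:320,210:430],None,fx=3.6,fy=3.6,interpolation=cv2.INTER_CUBIC))
for n,u,v,z in[('lime',404,231,.04),('pivot',225,292,.02),('tipL',333,245,.04),('tipR',343,287,.04),('pink',376,285,.02),('board1',363,165,.016),('b2',495,164,.016),('b3',495,255,.016),('b4',363,250,.016),('red',196,264,.02),('red2',219,327,.02),('lemon',483,181,.04)]: print(n,pt(f,u,v,z).round(3))
print(px(f,[[0,0,0]]))
"
```

```text
lime [0.495 0.006 0.04 ]
pivot [0.361 0.4   0.02 ]
tipL [0.464 0.161 0.04 ]
tipR [0.373 0.139 0.04 ]
pink [0.377 0.066 0.02 ]
board1 [0.644 0.093 0.016]
b2 [ 0.646 -0.203  0.016]
b3 [ 0.442 -0.199  0.016]
b4 [0.454 0.094 0.016]
red [0.423 0.466 0.02 ]
red2 [0.284 0.413 0.02 ]
lemon [ 0.604 -0.169  0.04 ]
[[405.32388964 453.66667274]]
```

View pics/c1.png

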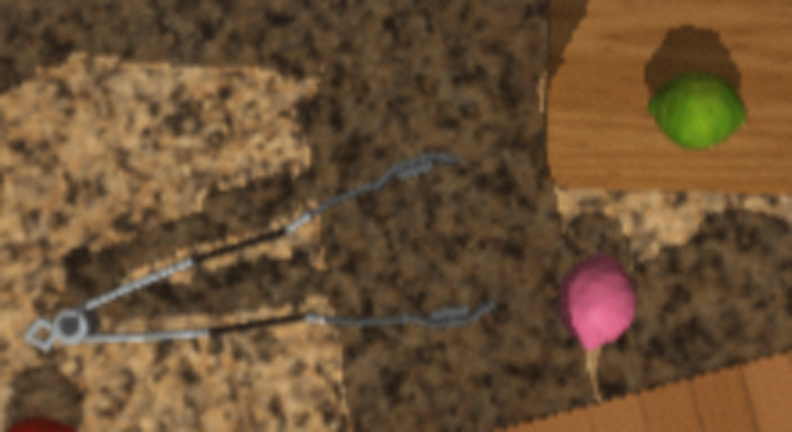

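The crop shows the green lime at (697,110), on the board and with no red or pink, so the choice stands. The black plates run (192,262)-(285,232) and (210,331)-(308,318), and the pivot is at (70,325).

```bash
cat >> h.py <<'E'
def tong(f,a,b,tips,piv,z):  # plate midpoints pixels etc.
    a,b,t1,t2,p=[pt(f,*q,z)[:2] for q in (a,b,*tips,piv)]
    g=(a+b)/2; m=(t1+t2)/2; ax=m-p; yaw=np.arctan2(ax[1],ax[0])
    print('grip',g.round(4),'plate gap',np.linalg.norm(a-b).round(4),'tipmid',m.round(4),'dist',np.linalg.norm(m-g).round(4),'piv',p.round(4),'yaw deg',np.degrees(yaw).round(1), 'yaw piv-grip',np.degrees(np.arctan2(*(g-p)[::-1])).round(1))
    return g,yaw
def tool():
    o=ctrl.get_obs(); q=o["eef_rot"]; M=R.from_quat([q[1],q[2],q[3],q[0]]).as_matrix()
    print('tcp',np.round(o['eef_pos'],4),'tooly deg',np.degrees(np.arctan2(M[1,1],M[0,1])).round(1),'z',M[:,2].round(3),'F',np.round(o['wrist_force'],2),'T',np.round(o['torque'],2),'op',round(o['opening'],3),'gf',o['grasp_force'],'t',o['time_s'])
    return o,M
E
python3 -c "
from h import *
c=lambda u,v:(u/3.6+210-.36,v/3.6+200-.36)
tong('pics/top.png',c(238,247),c(259,325),(c(460,158),c(492,305)),c(70,325),.04)
tool()"
```

```text
grip [0.3903 0.2791] plate gap 0.0488 tipmid [0.4233 0.1415] dist 0.1415 piv [0.3666 0.3876] yaw deg -77.0 yaw piv-grip -77.7
tcp [0.1375 0.5578 0.2385] tooly deg 76.1 z [-0.001 -0.001 -1.   ] F [ 0.84 -0.17  0.21] T [ 0.05 -0.06 -0.04] op 1.001 gf 0.0 t 0.1
```

```bash
python3 -m pendant '[[0.158,-0.167,-0.02,0,0,-0.0875],[0.158,-0.167,-0.02,0,0,-0.0875],[0.158,-0.167,-0.02,0,0,-0.0875],[0.158,-0.167,-0.02,0,0,-0.0875],[0.158,-0.167,-0.02,0,0,-0.0875],[0.158,-0.167,-0.02,0,0,-0.0875],[0.158,-0.167,-0.02,0,0,-0.0875],[0.158,-0.167,-0.02,0,0,-0.0875],[0,0,0,0,0,0],[0,0,0,0,0,0]]' 1
python3 -c "
from h import *
tool();snap('wrist','pics/w1.png')
print(px('pics/w1.png',[[.3903,.2791,.042],[.4233,.1415,.042],[.3666,.3876,.04],[.495,.006,.04]]))"
```

```text
time_s: 1.35
eef_pos: [0.39, 0.2911, 0.207]
eef_rot: [-0.0, 0.621, 0.784, -0.0]
wrist_force: [0.1, -0.1, -0.2]
opening: 1.004
grasp_force: 0.0
tcp [0.39   0.2911 0.207 ] tooly deg 13.2 z [-0.001  0.    -1.   ] F [ 0.11 -0.15 -0.24] T [-0.03 -0.01  0.04] op 1.004 gf 0.0 t 1.35
[[322.46218913 230.77125184]
 [323.38617315 358.76394484]
 [324.29005104 102.47462249]
 [355.23825324 456.59419417]]
```

View pics/w1.png

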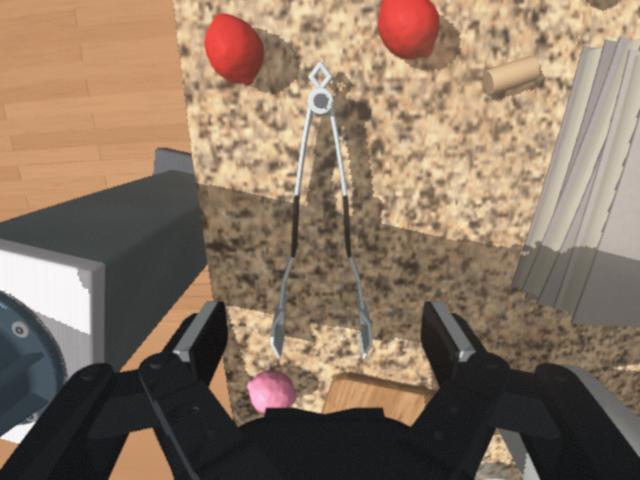

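The wrist view shows the plates' midpoints at (294.5,227) and (347,226), tips at (278,357) and (366,357), and pivot at (320,101). The surroundings are clear of the fingers.

```bash
python3 -c "
from h import *
tong('pics/w1.png',(294.5,227),(347,226),((278,357),(366,357)),(320,101),.042)"
```

```text
grip [0.3878 0.2827] plate gap 0.0481 tipmid [0.4214 0.1432] dist 0.1435 piv [0.3629 0.3878] yaw deg -76.6 yaw piv-grip -76.7
```

```bash
python3 -m pendant '[[-0.009,-0.048,-0.12,0,0,0],[0,0,-0.15,0,0,0],[0,0,-0.15,0,0,0],[0,0,-0.15,0,0,0],[0,0,-0.15,0,0,0],[0,0,-0.11,0,0,0],[0,0,-0.075,0,0,0],[0,0,-0.05,0,0,0],[0,0,0,0,0,0],[0,0,0,0,0,0]]' 1
python3 -m pendant '[[0,0,0,0,0,0],[0,0,0,0,0,0],[0,0,0,0,0,0],[0,0,0,0,0,0],[0,0,0,0,0,0],[0,0,0,0,0,0],[0,0,0,0,0,0],[0,0,0,0,0,0],[0,0,0,0,0,0],[0,0,0,0,0,0]]' 0.1
python3 -c "
from h import *
tool();snap('wrist','pics/w2.png')"
```

```text
time_s: 2.65
eef_pos: [0.3892, 0.2818, 0.017]
eef_rot: [0.0, 0.621, 0.783, 0.001]
wrist_force: [-0.7, -0.3, 0.5]
opening: 0.998
grasp_force: 0.0
time_s: 3.9
eef_pos: [0.39, 0.2817, 0.0175]
eef_rot: [0.001, 0.621, 0.784, 0.001]
wrist_force: [-0.6, -0.5, 6.5]
opening: 0.551
grasp_force: 10.4
tcp [0.39   0.2817 0.0175] tooly deg 13.2 z [ 0.003  0.    -1.   ] F [-0.63 -0.52  6.47] T [-0.25 -0.04  0.25] op 0.551 gf 10.448265338782221 t 3.9
```

View pics/w2.png

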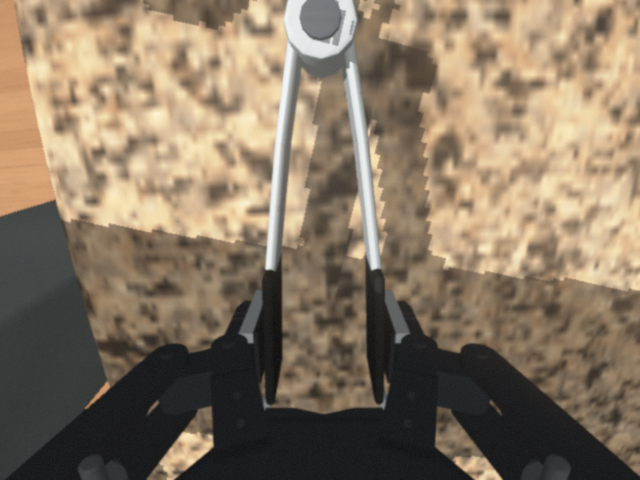

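Grip is good: 47 mm between the pads, pads on the plates at (255,330) and (390,330). Next: lift, then carry to above the lime.

```bash
python3 -m pendant '[[0,0,0.02,0,0,0],[0,0,0.04,0,0,0],[0,0,0.06,0,0,0],[0,0,0.08,0,0,0],[0,0,0.1,0,0,0],[0,0,0.1,0,0,0],[0,0,0.06,0,0,0],[0,0,0.03,0,0,0],[0,0,0.01,0,0,0],[0,0,0,0,0,0]]' 0.1
python3 -m pendant '[[0.02,-0.03,0,0,0,-0.01],[0.06,-0.09,0,0,0,-0.017],[0.07,-0.11,0,0,0,-0.02],[0.08,-0.125,0,0,0,-0.02],[0.08,-0.125,0,0,0,-0.02],[0.08,-0.125,0,0,0,-0.02],[0.07,-0.11,0,0,0,-0.02],[0.045,-0.06,0,0,0,-0.01],[0.02,-0.03,0,0,0,-0.01],[0,0,0,0,0,0]]' 0.1
python3 -c "
from h import *
tool();snap('top','pics/t2.png');snap('side','pics/s2.png');snap('wrist','pics/w3.png')
a=cv2.imread('pics/t2.png');b=cv2.imread('pics/s2.png')
a=cv2.resize(a[180:320,300:500],(800,560))[:, :]
b=cv2.resize(b[150:290,270:470],(800,560))
cv2.imwrite('pics/t2c.png',a);cv2.imwrite('pics/s2c.png',b)"
```

```text
time_s: 5.2
eef_pos: [0.3883, 0.2813, 0.1159]
eef_rot: [-0.0, 0.622, 0.783, -0.0]
wrist_force: [-0.8, -1.0, -1.2]
opening: 0.55
grasp_force: 8.7
time_s: 6.45
eef_pos: [0.4935, 0.1205, 0.1161]
eef_rot: [-0.0, 0.708, 0.706, -0.0]
wrist_force: [-0.6, 0.3, -0.7]
opening: 0.55
grasp_force: 8.7
tcp [0.4935 0.1205 0.1161] tooly deg -0.1 z [-0.001  0.    -1.   ] F [-0.62  0.26 -0.72] T [0.02 0.   0.04] op 0.55 gf 8.716211819846649 t 6.45
```

View pics/t2c.png

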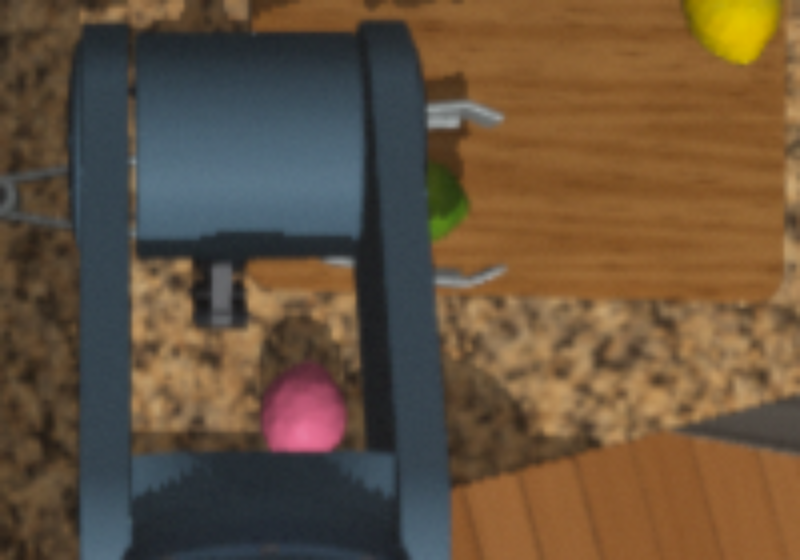

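View pics/s2c.png

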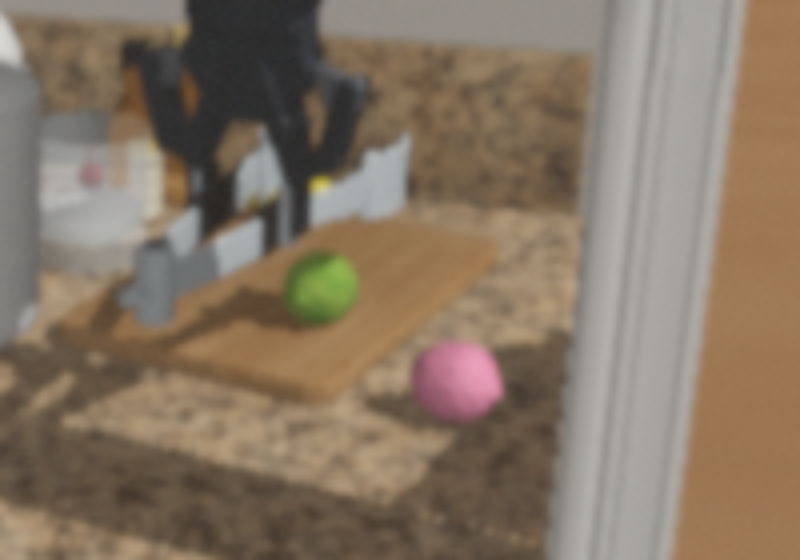

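In the top view the lime's right end is at (468,198), between the tips at (500,118) and (505,270). In the side view the lime is centred at (322,287), and the tongs look level above it.

```bash
python3 -c "
from h import *
c=lambda u,v:(u/4+300-.4,v/4+180-.4); s=lambda u,v:(u/4+270-.4,v/4+150-.4)
f='pics/t2.png'
a,b=pt(f,*c(500,118),.137),pt(f,*c(505,270),.137);print('tips',a,b,(a+b)/2)
print('lime top-old',pt('pics/top.png',403.3,230.2,.04),'side',pt('pics/s2.png',*s(322,287),.04),'lime end',pt(f,*c(468,198),.04))
im=cv2.imread('pics/top.png');h=cv2.cvtColor(im,cv2.COLOR_BGR2HSV)
for g in('pics/top.png','pics/s2.png'):
  h=cv2.cvtColor(cv2.imread(g),cv2.COLOR_BGR2HSV);m=cv2.inRange(h,(35,120,40),(75,255,255));n,l,st,ce=cv2.connectedComponentsWithStats(m);i=1+st[1:,4].argmax();print(g,st[i],pt(g,st[i,0]+st[i,2]/2-.5,st[i,1]+st[i,3]/2-.5,.04))
# side: tongs level check: predicted top edges of tips & pivot
T=ctrl.get_obs()['eef_pos']
print(((px('pics/s2.png',[[T[0]-.034,T[1]-.142,.142],[T[0]+.034,T[1]-.142,.142],[T[0],T[1]+.107,.142],[T[0],T[1]+.107,.1]])-[270,150]+.4)*4).round())"
```

```text
tips [ 0.53318738 -0.02345909  0.137     ] [ 0.45682933 -0.02518608  0.137     ] [ 0.49500835 -0.02432258  0.137     ]
lime top-old [0.49649424 0.00736536 0.04      ] side [0.4930737 0.0076354 0.04     ] lime end [ 0.49884908 -0.02165972  0.04      ]
pics/top.png [391 222  26  19 364] [0.49474666 0.00694356 0.04      ]
pics/s2.png [342 214  17  17 223] [0.4914049  0.01190745 0.04      ]
[[397. 132.]
 [299. 116.]
 [154. 240.]
 [154. 314.]]
```

```bash
python3 -m pendant '[[0.006,0.008,-0.02,0,0,0],[0,0,-0.04,0,0,0],[0,0,-0.06,0,0,0],[0,0,-0.06,0,0,0],[0,0,-0.06,0,0,0],[0,0,-0.05,0,0,0],[0,0,-0.035,0,0,0],[0,0,-0.02,0,0,0],[0,0,-0.01,0,0,0],[0,0,0,0,0,0]]' 0.1
python3 -m pendant '[[0,0,-0.005,0,0,0],[0,0,-0.005,0,0,0],[0,0,-0.005,0,0,0],[0,0,-0.005,0,0,0],[0,0,-0.005,0,0,0],[0,0,-0.005,0,0,0],[0,0,-0.005,0,0,0],[0,0,-0.005,0,0,0],[0,0,0,0,0,0],[0,0,0,0,0,0]]' 0.1; python3 -c "
from h import *
tool()"
```

```text
time_s: 7.85
eef_pos: [0.495, 0.1221, 0.0454]
eef_rot: [0.0, 0.708, 0.707, 0.0]
wrist_force: [-0.3, 0.8, -0.0]
opening: 0.554
grasp_force: 8.7
time_s: 9.1
eef_pos: [0.4949, 0.1221, 0.0373]
eef_rot: [0.0, 0.708, 0.707, 0.0]
wrist_force: [0.4, -0.2, -0.4]
opening: 0.556
grasp_force: 8.7
tcp [0.4949 0.1221 0.0373] tooly deg -0.1 z [ 0.  0. -1.] F [ 0.36 -0.23 -0.39] T [-0.02 -0.    0.03] op 0.556 gf 8.71802682930138 t 9.1
```

```bash
python3 -m pendant '[[0,0,-0.005,0,0,0],[0,0,-0.005,0,0,0],[0,0,0,0,0,0],[0,0,-0.004,0,0,0],[0,0,0,0,0,0],[0,0,-0.004,0,0,0],[0,0,0,0,0,0],[0,0,0,0,0,0],[0,0,0,0,0,0],[0,0,0,0,0,0]]' 0.1
```

```text
time_s: 10.35
eef_pos: [0.4949, 0.1221, 0.0337]
eef_rot: [0.0, 0.708, 0.707, 0.0]
wrist_force: [-0.1, -0.4, -0.7]
opening: 0.55
grasp_force: 8.7
```

```bash
python3 -m pendant '[[0,0,-0.004,0,0,0],[0,0,0,0,0,0],[0,0,0,0,0,0],[0,0,-0.002,0,0,0],[0,0,0,0,0,0],[0,0,0,0,0,0],[0,0,0,0,0,0],[0,0,0,0,0,0],[0,0,0,0,0,0],[0,0,0,0,0,0]]' 0.1
```

```text
time_s: 11.6
eef_pos: [0.4949, 0.1221, 0.0325]
eef_rot: [0.0, 0.708, 0.707, 0.0]
wrist_force: [0.3, 1.1, 0.5]
opening: 0.553
grasp_force: 8.8
```

```bash
python3 -m pendant '[[0,0,-0.003,0,0,0],[0,0,0,0,0,0],[0,0,0,0,0,0],[0,0,0,0,0,0],[0,0,0,0,0,0],[0,0,0,0,0,0],[0,0,0,0,0,0],[0,0,0,0,0,0],[0,0,0,0,0,0],[0,0,0,0,0,0]]' 0.1; python3 -c "
from h import *
tool()"
```

```text
time_s: 12.85
eef_pos: [0.4949, 0.1221, 0.0319]
eef_rot: [0.0, 0.708, 0.707, -0.0]
wrist_force: [-0.6, -0.0, 0.6]
opening: 0.552
grasp_force: 8.8
tcp [0.4949 0.1221 0.0319] tooly deg -0.1 z [ 0. -0. -1.] F [-0.61 -0.03  0.61] T [-0.01  0.02  0.02] op 0.552 gf 8.820825803268235 t 12.85
```

```bash
python3 -m pendant '[[0,0,-0.003,0,0,0],[0,0,0,0,0,0],[0,0,-0.003,0,0,0],[0,0,0,0,0,0],[0,0,0,0,0,0],[0,0,0,0,0,0],[0,0,0,0,0,0],[0,0,0,0,0,0],[0,0,0,0,0,0],[0,0,0,0,0,0]]' 0.1; python3 -c "
from h import *
tool()"
```

```text
time_s: 14.1
eef_pos: [0.4949, 0.1221, 0.0307]
eef_rot: [-0.0, 0.708, 0.707, 0.0]
wrist_force: [-1.1, 1.0, -0.4]
opening: 0.55
grasp_force: 8.8
tcp [0.4949 0.1221 0.0307] tooly deg -0.1 z [-0.  0. -1.] F [-1.12  1.01 -0.37] T [ 0.09 -0.08  0.02] op 0.55 gf 8.76972796220798 t 14.1
```

```bash
python3 -m pendant '[[0,0,-0.004,0,0,0],[0,0,0,0,0,0],[0,0,-0.004,0,0,0],[0,0,0,0,0,0],[0,0,0,0,0,0],[0,0,0,0,0,0],[0,0,0,0,0,0],[0,0,0,0,0,0],[0,0,0,0,0,0],[0,0,0,0,0,0]]' 0.1; python3 -c "
from h import *
tool();snap('side','pics/s3.png')
b=cv2.imread('pics/s3.png')
cv2.imwrite('pics/s3c.png',cv2.resize(b[170:260,290:410],(800,600),interpolation=cv2.INTER_CUBIC))"
```

```text
time_s: 15.35
eef_pos: [0.4949, 0.1221, 0.0291]
eef_rot: [0.0, 0.708, 0.707, 0.0]
wrist_force: [0.4, -0.2, 0.0]
opening: 0.554
grasp_force: 8.8
tcp [0.4949 0.1221 0.0291] tooly deg -0.1 z [ 0.  0. -1.] F [ 0.35 -0.19  0.  ] T [-0.03 -0.01  0.05] op 0.554 gf 8.781095574377105 t 15.35
```

View pics/s3c.png

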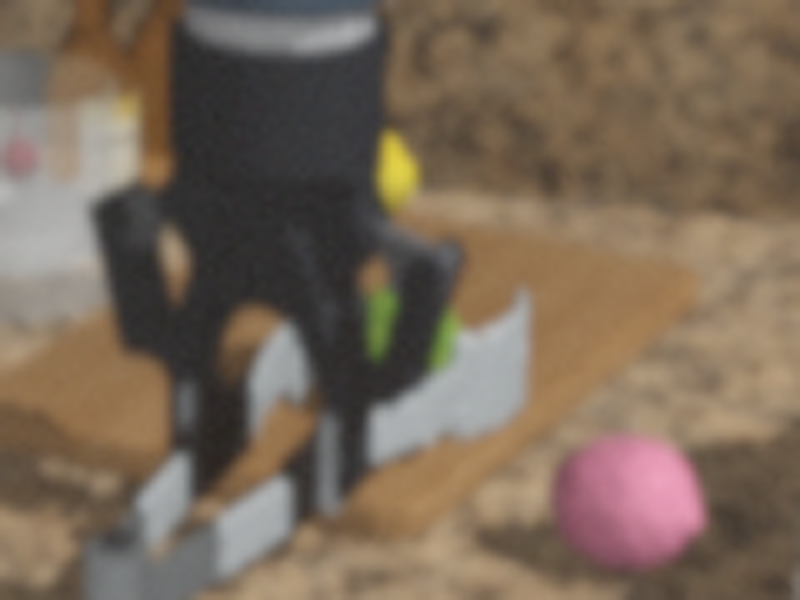

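The side view shows the tongs round the lime, with the near tip's top corner at (527,292) and bottom at about (525,405), and the pivot top at about (110,540). I'll get the heights from these.

```bash
python3 -c "
from h import *
sc=800/120
for z in(.014,.018,.022,.026):
  p=px('pics/s3.png',[[.457,-.022,z+.042],[.457,-.022,z],[.495,.229,z+.042],[.495,.229,z]])
  print(z,((p-[290,170]+.5)*sc-.5).round().tolist())
p=px('pics/s2.png',[[.457,-.024,.142],[.457,-.024,.1],[.457,-.024,.138]]);print(((p-[270,150]+.4)*4).round().tolist())
p=px('pics/s3.png',[[.44,.094,.016],[.44,-.2,.016]]);print(((p-[290,170]+.5)*sc-.5).round().tolist())"
```

```text
0.014 [[522.0, 300.0], [516.0, 400.0], [117.0, 515.0], [116.0, 630.0]]
0.018 [[522.0, 290.0], [516.0, 390.0], [117.0, 504.0], [116.0, 620.0]]
0.022 [[523.0, 280.0], [517.0, 381.0], [117.0, 493.0], [117.0, 609.0]]
0.026 [[523.0, 271.0], [517.0, 371.0], [117.0, 482.0], [117.0, 598.0]]
[[402.0, 131.0], [398.0, 194.0], [401.0, 137.0]]
[[435.0, 511.0], [708.0, 268.0]]
```

The tip underside is at about 17 mm, so it rests on the 16 mm board. The tongs have pitched nose-up by about 2° in the light grip since contact, so touchdown is done. Next: squeeze.

```bash
python3 -m pendant '[[0,0,0,0,0,0],[0,0,0.003,0,0,0],[0,0,0.003,0,0,0],[0,0,0,0,0,0],[0,0,0,0,0,0],[0,0,0,0,0,0],[0,0,0,0,0,0],[0,0,0,0,0,0],[0,0,0,0,0,0],[0,0,0,0,0,0]]' -1; python3 -c "
from h import *
tool()"
```

```text
time_s: 16.65
eef_pos: [0.4948, 0.1221, 0.0302]
eef_rot: [-0.0, 0.708, 0.707, -0.0]
wrist_force: [0.3, -0.4, -1.0]
opening: 0.316
grasp_force: 59.0
tcp [0.4948 0.1221 0.0302] tooly deg -0.1 z [-0.  0. -1.] F [ 0.31 -0.35 -1.01] T [-0.09 -0.02 -0.02] op 0.316 gf 58.98694574832916 t 16.65
```

```bash
python3 -m pendant '[[0,0,0.01,0,0,0],[0,0,0.03,0,0,0],[0,0,0.04,0,0,0],[0,0,0.06,0,0,0],[0,0,0.06,0,0,0],[0,0,0.06,0,0,0],[0,0,0.06,0,0,0],[0,0,0.04,0,0,0],[0,0,0.02,0,0,0],[0,0,0,0,0,0]]' -1; python3 -c "
from h import *
tool();snap('side','pics/s4.png')
b=cv2.imread('pics/s4.png')
cv2.imwrite('pics/s4c.png',cv2.resize(b[130:250,280:440],(800,600),interpolation=cv2.INTER_CUBIC))"
```

```text
time_s: 17.9
eef_pos: [0.4949, 0.1221, 0.1064]
eef_rot: [0.0, 0.708, 0.707, 0.0]
wrist_force: [-0.2, -0.1, -1.7]
opening: 0.317
grasp_force: 59.1
tcp [0.4949 0.1221 0.1064] tooly deg -0.1 z [ 0.  0. -1.] F [-0.22 -0.06 -1.68] T [ 0.04 -0.03  0.03] op 0.317 gf 59.05450880527496 t 17.9
```

View pics/s4c.png

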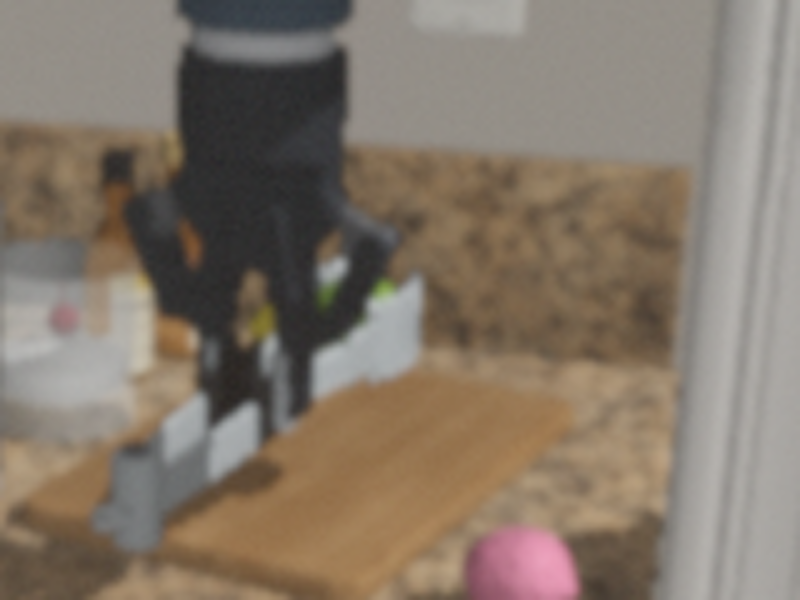

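The lime is held between the tips (green at (330,295) and (385,290)) and off the board. The tip top is at (420,275) and the pivot top at (137,447). I'll check the pitch and raise further.

```bash
python3 -c "
from h import *
for z in(.08,.09,.1):
  p=px('pics/s4.png',[[.467,-.022,z+.042],[.495,.229,z+.042]])
  print(z,((p-[280,130]+.5)*5-.5).round().tolist())"
python3 -m pendant '[[0,0,0.02,0.01,0,0],[0,0,0.04,0.01,0,0],[0,0,0.05,0,0,0],[0,0,0.06,0,0,0],[0,0,0.06,0,0,0],[0,0,0.04,0,0,0],[0,0,0.02,0,0,0],[0,0,0.01,0,0,0],[0,0,0,0,0,0],[0,0,0,0,0,0]]' -1; python3 -c "
from h import *
tool();snap('top','pics/t5.png');snap('side','pics/s5.png')
a=cv2.imread('pics/t5.png')[170:270,340:500];b=cv2.imread('pics/s5.png')[110:230,280:440]
cv2.imwrite('pics/f5.png',np.hstack([cv2.resize(a,(400,480))[:, :],cv2.resize(b,(400,480))]))"
```

```text
0.08 [[430.0, 300.0], [138.0, 445.0]]
0.09 [[431.0, 281.0], [138.0, 422.0]]
0.1 [[432.0, 262.0], [138.0, 400.0]]
time_s: 19.2
eef_pos: [0.4946, 0.1221, 0.1659]
eef_rot: [-0.011, 0.708, 0.706, 0.011]
wrist_force: [-0.1, 0.6, -1.6]
opening: 0.317
grasp_force: 59.1
tcp [0.4946 0.1221 0.1659] tooly deg -0.1 z [-0.001  0.031 -1.   ] F [-0.09  0.64 -1.63] T [ 0.05  0.04 -0.05] op 0.317 gf 59.07510995864868 t 19.2
```

View pics/f5.png

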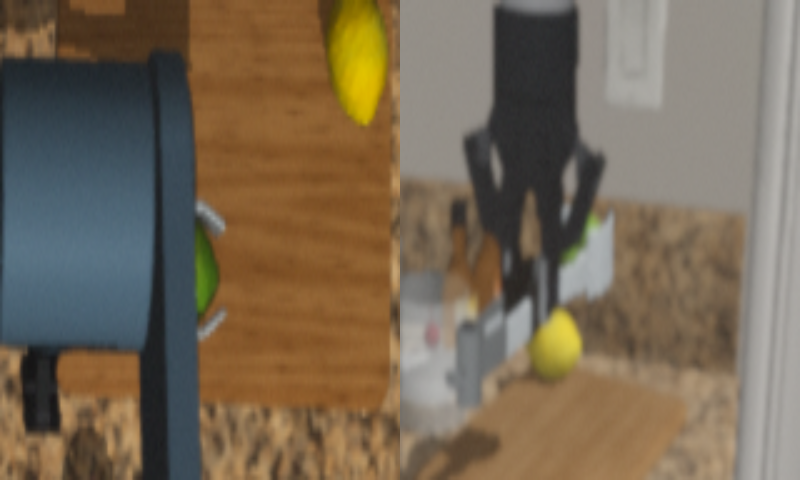

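The final views show the lime cupped between the closed tips at (207,270), about 13 cm above the board, with the tongs within about 1–2° of level. The lemon is undisturbed, and the grip is steady at 59 N.

```bash
python3 -c "
from bench import ctrl
print(ctrl.hand_in())"
```

```text
the job is handed in; nothing more can be done
None
```

I handed the job in with the lime held in the squeezed tongs about 13 cm above the board, tongs within about 2° of level, after 19 s; I judged the touchdown from the side picture because the wrist force was too faint to show it.

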